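Clamp a converter board in the sliding-jaw board holder

ROBOT

A 7-joint arm with a two-finger parallel gripper is mounted at the origin on the work surface. World frame = base frame: x ahead of the robot, y to its left, z up, the work surface at z = 0. Lengths are in m, angles in rad, forces in N, time in s.
With the tool pointing down it reaches from about 0.35 to 0.9 m from the base axis. Payload 8.1 kg.
Tool frame: the origin (TCP) lies midway between the tips of the shut fingers; the grasp point (between the pads) lies 19 mm behind it (arm.pinch_z is the distance from the TCP to the grasp point, in m); z points along the fingers, y is the direction in which the jaws open and shut (so a half turn about z gives the same grasp; the last joint's range is limited). The gripper opens to 92 mm and grips with 3 to 60 N. Pads are 19 mm wide; open, the fingers measure 130 mm over their backs; the gripper's body (75 mm by 190 mm) begins 47 mm behind the grasp point.
Start: joints at [1.075, 0.434, 0.025, 1.573, -0.012, 1.134, -0.075], TCP at [0.239, -0.577, 0.227] pointing down, gripper open.
Joint ranges: [-2.62, 2.62], [-0.44, 2.09], [-1.27, 1.32], [0.08, 2.57], [-1.32, 4.46], [0.12, 2], [-2.74, 2.74]. Speed limits (rad/s): [2.22, 2.22, 3.01, 3.01, 3.14, 3.14, 3.14].

INTERFACE

Orientations are given as a rotation vector (axis times angle).
In Python, from cell import arm, eyes gives the robot as it stands.
- The arm moves only by the tool apply_moves, never from a script. Its argument "targets" is one flat list of numbers, 5 for each row, row after row: the closure, from 0 (fully open) to 1 (shut), then the shift along the tool's x, y, z each as a share of 40 cm, from -1 to 1, then the turn about the tool's z as a share of pi/2 rad, from -1 to 1. A call has 1 to 20 rows; each row shifts and turns the commanded pose from where the row before left it, along the tool's axes as they then stand; what a row does not reach is not made up. A row lasts 1/8 s, in which the tool goes at most 62.5 mm and 10.7 degrees, less where a joint would pass 70% of its speed; a pose out of reach is approached as far as the arm can. A call with a number of a shift or a turn outside -1 to 1 is refused whole. A call with a gripper value outside its range is refused whole. The fingers move at their own pace and stop on an object; "grip_force" is the grip in N (left out, the last holds). Time passes only in rows, so rows that do not move let the fingers close. It gives the time, the measured TCP pose, the force and the opening at its end, in the units of the state.
- arm.observe(): the state, without advancing time (a new reading comes with each control period).
- eyes.get_image(name): name is "side" or "top"; returns the picture (420x560x3 uint8, red, green, blue); there is no depth.
- eyes.camera_params(name): a dict with "camera_matrix" (3x3 intrinsics, pixels), "xyz" and "attitude" of the camera in the world. Camera axes: x right, y down, z forward; pixel columns grow to the right and rows downward; lengths in m; the calibration is good to about 2 mm. A picture is of the moment at which its call begins. camera_params takes no time and is no camera call.
- arm.sign_off(): hands the job in, once; it reports no verdict.
The state is a dict: "clock": time; "joints": joint angles; "dq": joint speeds; "joint_efforts": joint torques, N m; "position": TCP position; "ee_rot": TCP orientation; "force": force on the tool from outside, world axes, zero at the start; "ft_torque": the same for the moment, N m; "width": opening from 0.0 (shut) to 1.0 (fully open).
Only numpy, scipy, OpenCV 4.12 (cv2) and the standard library are available. Lean on these libraries where they do the work, as an engineer would, in place of code of your own. Each camera call takes 0.05 s, during which the arm holds its last target.

TASK

Set the green circuit board down gently on the two rests of the board holder, between the jaws, long sides along the slide. Squeeze the orange lock tab against the black plate beside it and keep it pressed while sliding the jaw until the board is held snugly between both jaws, then let go so that the tab springs back. Leave the other things on the bench alone.

Things in the scene. Friction and masses are not known exactly. Their poses are not given: they have to be found in the camera images.
- holder: Board holder fixed to the bench: dark base 250 x 100 x 10 mm with two aluminium rest bars (tops 24 mm above the bench, centred 24 mm either side of the middle, 8 mm wide) along its length. Origin: centre of the base's underside. x = slide direction, towards the fixed grey jaw, whose clamping face is at x = +105 mm; y across, z up. Both jaws are 90 mm wide and their tops are 40 mm above the bench; the jaw faces look at each other along x.
- jaw (a joint): Sliding jaw's travel in m along the holder's +x, 0 = fully open (the start), at most 0.09. Its face is at holder x = -35 mm + travel; the 70 mm board is held at 70 mm. Drag 1.5 N with the tab pressed.
- lock_tab (a joint): Tab travel in m along holder +y: 0 = out, 0.005 = fully pressed; spring 8 to 11 N returns it. Out, its pawl sits in a toothed rack and the jaw cannot move (1 mm play); clear of the teeth from 0.0035. Notches are 7 mm apart, at jaw travels 0, 7 ... 70 mm: with the board pushed firmly home the pawl drops into the 70 mm notch; short of it (under 68 mm) the tab stays up on a tooth.
- jaw_grip (a point): Point on the sliding jaw midway between the two upright plates that are squeezed together, 66 mm above the bench, 40 mm behind (holder -x of) the jaw's clamping face; axes as the holder's. Plates are 28 mm long along x, 5 mm thick, and rise to 84 mm above the bench from the black carriage, whose top is 40 mm above the bench. Black fixed plate: outer face at y = +15 mm. Orange lock tab: outer face at y = -15 mm when out, -10 mm when pressed (so 30 mm over both, 25 mm pressed).
- board_mid (a point): Loose green converter board, 70 (x) x 60 (y) x 4 mm, about 0.11 kg, with a finned aluminium heat sink in the middle, 30 (x) x 24 (y) mm, rising from the board's top to 40 mm above its underside; it is the part to grip, across y. Other components are lower than 17 mm above the underside and stand near the two short edges. This point is on the middle axis 20 mm above the underside; x along the long sides, z up. Either way round (half a turn) is right.
- rest_middle (a point): Where the board's underside centre is when the board is clamped: on the level of the rest tops, 35 mm from the fixed jaw's face, axes as the holder's.
- board: The same board as board_mid; origin at the centre of its underside, same axes.
- core_large: Bystander, leave alone: wire-wound red ring core with an orange top, 44 mm across, 22 mm tall; origin at its underside.
- core_small: Bystander, leave alone: smaller wound core, 30 mm across, 18 mm tall; origin at its underside.
- adapter: Bystander, leave alone: small brass connector standing upright, 20 mm across, 24 mm tall; origin at its underside.
- tape: Bystander, leave alone: roll of white tape lying flat, 56 mm across, 19 mm tall; origin at its underside.
- driver: Bystander, leave alone: yellow-handled screwdriver, 170 mm long, lying on the mat; origin at its underside.
- flux: Bystander, leave alone: small white bottle with a red cap, 36 mm across, 75 mm tall; origin at its underside.

How it is judged:
By the outcome, as a careful person would: the job done as asked, in the order asked, and still so for the second after the job is handed in, with the robot touching nothing.
It also fails if it takes over 45 s, if anything falls off the work surface, if the arm or the gripper's body presses on something with over 40 N, if the wrist force passes 120 N, or if a joint passes its speed limit or range.

## Working session

There is one attempt and no reset: what is moved stays moved. The work goes in short steps, Python scripts to look and compute and a tool call to move; the robot and the scene stay as the last step left them, time stands still between calls to the robot, and variables do not carry over. Pictures are saved under pics/ and viewed, and the job is handed in when it is done.

Besides the shell and the picture viewer there is one more tool, called after ">>>" by a JSON object that holds its "fn" and its "kwargs". apply_moves: Moves the arm, as the interface text tells. Its arguments: {"type":"object","properties":{"targets":{"type":"array"},"grip_force":{"type":"number"}},"required":["targets"]}

```bash
mkdir -p pics; python3 - <<'E'
from cell import arm, eyes
import cv2
print(arm.observe(), arm.pinch_z)
for n in ("side","top"):
    im=eyes.get_image(n); cv2.imwrite(f"pics/{n}0.png",im[:,:,::-1]); print(n,eyes.camera_params(n))
E
```

```text
{'clock': 0.0, 'joints': array([ 1.07542178,  0.435185  ,  0.02495633,  1.57407986, -0.01161941,
        1.13399125, -0.07507833]), 'dq': array([ 2.86647341e-04, -1.22683741e-03,  9.77684849e-04, -5.47905492e-05,
        3.55539913e-04,  5.82253663e-04, -9.26682518e-04]), 'joint_efforts': array([ 8.73720473e-04, -6.67830205e+01,  9.85529758e-01, -3.14469194e+01,
       -6.05122838e-02,  4.29639663e-02,  1.71322035e-04]), 'position': array([ 0.23899219, -0.5769599 ,  0.22597503]), 'ee_rot': array([-3.07978227e+00, -6.12661815e-01,  6.38063863e-04]), 'force': array([-0.83299416, -0.48208115, -0.05697407]), 'ft_torque': array([ 0.01647601, -0.00548888,  0.01327092]), 'width': 1.001132746225971} 0.0188
side {'camera_matrix': array([[543.33894282,   0.        , 271.62136059],
       [  0.        , 543.33894282, 205.91252069],
       [  0.        ,   0.        ,   1.        ]]), 'xyz': array([0.14722745, 0.79990258, 0.90010677]), 'attitude': array([-0.67257614,  2.5966545 , -1.17366982])}
top {'camera_matrix': array([[542.1634858 ,   0.        , 291.23548385],
       [  0.        , 542.1634858 , 226.43863799],
       [  0.        ,   0.        ,   1.        ]]), 'xyz': array([0.49830914, 0.00590883, 1.23015983]), 'attitude': array([-2.1571426 ,  2.17818079, -0.12812828])}
```

View pics/top0.png

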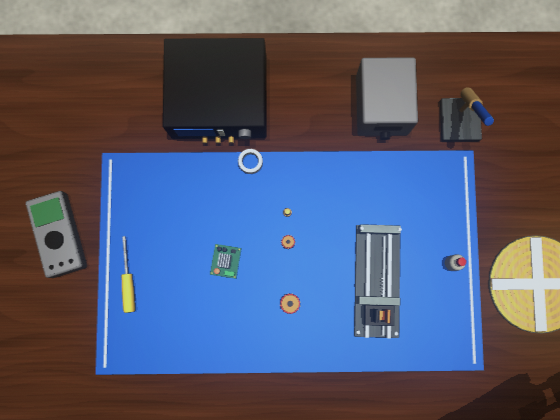

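View pics/side0.png

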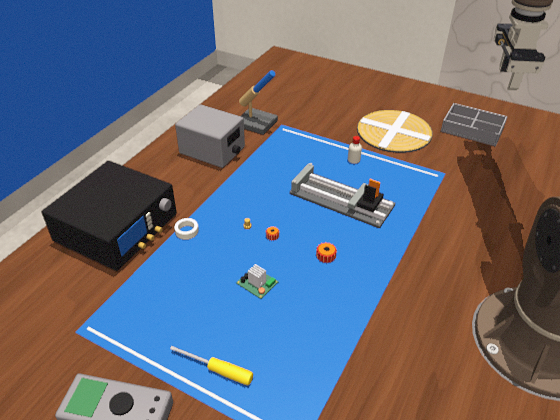

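The top view shows the board at about (225,261), the holder spanning (378,225)-(378,338) with its fixed jaw at the far end, and the sliding jaw at row ~300. I'll enlarge these areas.

```bash
cat > h.py <<'E'
import numpy as np, cv2
from scipy.spatial.transform import Rotation as R
from cell import arm, eyes
def ray(n,u,v,z):
    p=eyes.camera_params(n); K=p["camera_matrix"]; Rm=R.from_rotvec(p["attitude"]).as_matrix()
    d=Rm@np.linalg.solve(K,[u,v,1]); c=p["xyz"]; return c+d*(z-c[2])/d[2]
def proj(n,P):
    p=eyes.camera_params(n); K=p["camera_matrix"]; Rm=R.from_rotvec(p["attitude"]).as_matrix()
    q=(np.atleast_2d(P)-p["xyz"])@Rm@K.T; return q[:,:2]/q[:,2:]
def crop(src,dst,x0,y0,w,h,s):
    im=cv2.imread(src)[y0:y0+h,x0:x0+w]; im=cv2.resize(im,None,fx=s,fy=s,interpolation=cv2.INTER_CUBIC)
    for k in range(0,w,10): cv2.putText(im,str(x0+k) if k%20==0 else "",(k*s,10),0,.35,(255,255,255),1); cv2.line(im,(k*s,12),(k*s,18),(255,255,255),1)
    for k in range(0,h,10): cv2.putText(im,str(y0+k),(0,k*s+4),0,.35,(255,255,255),1)
    cv2.imwrite(dst,im)
E
python3 - <<'E'
from h import *
crop("pics/top0.png","pics/t_board.png",200,235,50,50,12)
crop("pics/top0.png","pics/t_hold.png",330,215,100,130,4)
crop("pics/top0.png","pics/t_jaw.png",345,285,65,60,10)
crop("pics/side0.png","pics/s_board.png",230,255,55,50,12)
crop("pics/side0.png","pics/s_hold.png",280,155,125,75,6)
E
```

```text
(no output)
```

View pics/t_board.png

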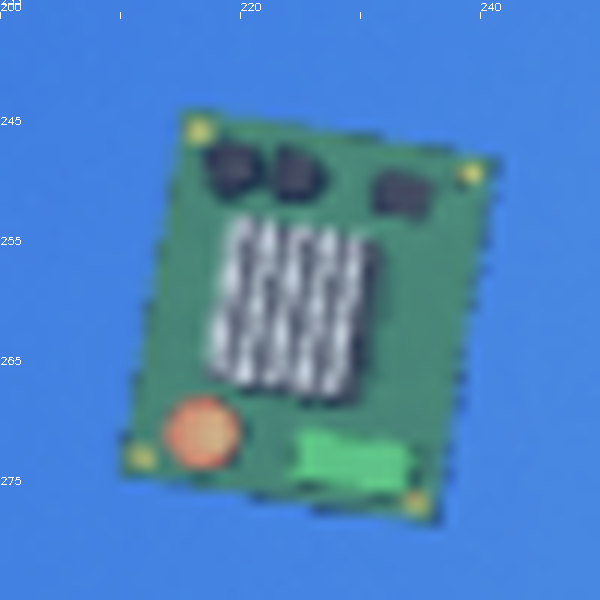

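View pics/t_hold.png

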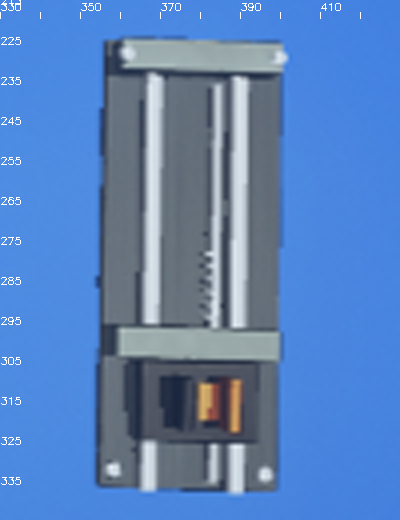

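View pics/t_jaw.png

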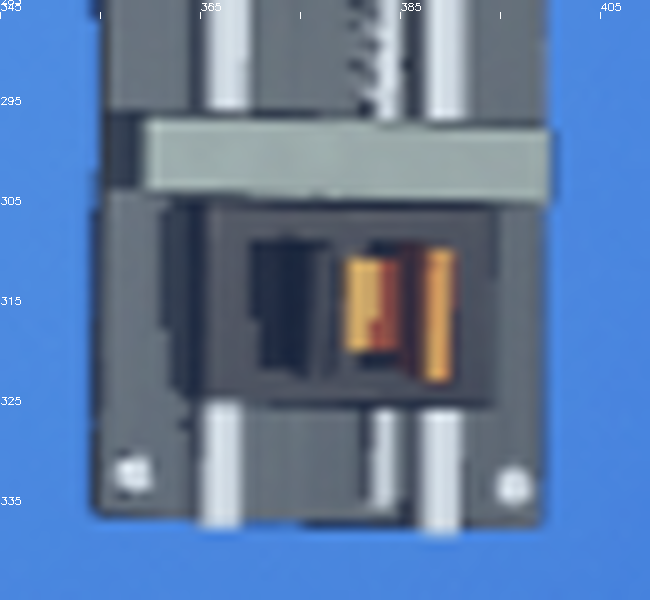

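View pics/s_board.png

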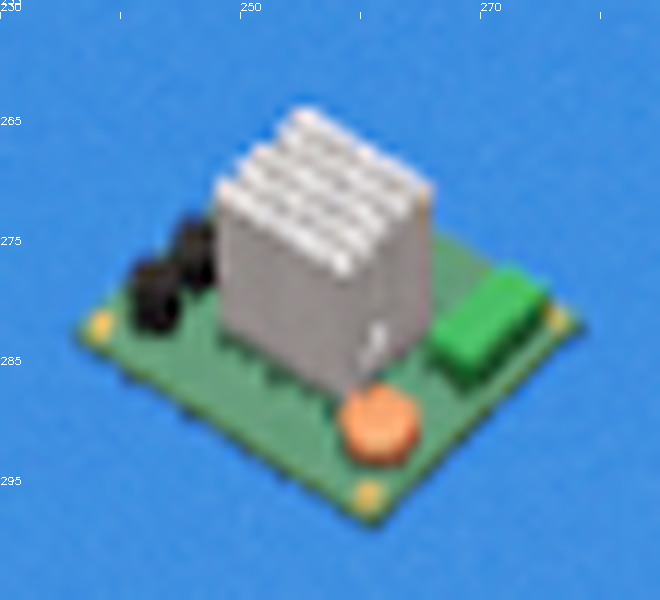

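View pics/s_hold.png

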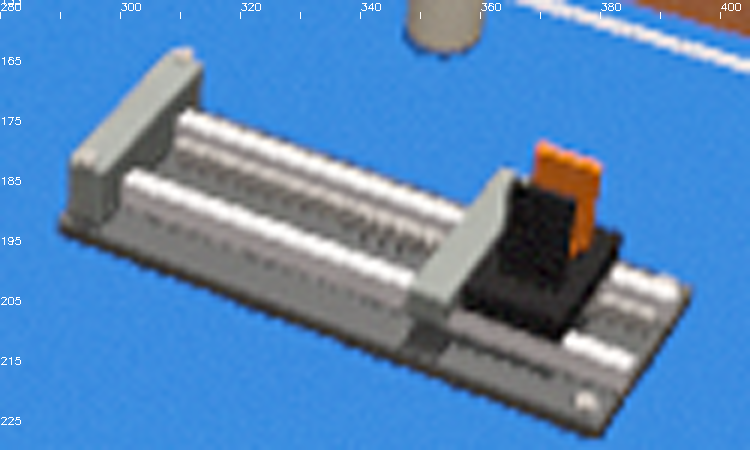

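```bash
cat > fit.py <<'E'
from h import *
from scipy.optimize import least_squares
def px(c,x0,y0,s): return np.array([x0+(c[0]+.5)/s-.5, y0+(c[1]+.5)/s-.5])
def fit(obs,g):
    def res(p,full=False):
        M=R.from_euler('z',p[2]).as_matrix(); out=[]
        for n,X,uv in obs: out.append((proj(n,M@np.array(X)+[p[0],p[1],0])[0]-uv))
        return np.array(out) if full else np.ravel(out)
    s=least_squares(res,g,loss='soft_l1'); print(s.x,np.degrees(s.x[2])); print(np.c_[[o[1] for o in obs],res(s.x,True).round(2)]); return s.x
H=lambda c:px(c,330,215,4); J=lambda c:px(c,345,285,10); S=lambda c:px(c,280,155,6)
B=lambda c:px(c,200,235,12); SB=lambda c:px(c,230,255,12)
ht=[("top",(-.035,.045,.04),J((147,118))),("top",(-.035,-.045,.04),J((550,130))),
("top",(.105,.045,.04),H((118,68))),("top",(.105,-.045,.04),H((282,73))),
("top",(-.125,.05,.01),J((93,515))),("top",(-.125,-.05,.01),J((545,530)))]
hs=[("side",(-.125,.05,0.0),S((600,438))),("side",(-.125,-.05,.01),S((690,290))),("side",(.125,.05,0.),S((60,232))),
("side",(-.061,-.015,.084),S((603,160))),("side",(-.061,.015,.084),S((577,195)))]
g=[.47,-.17,0]
print("holder top");fit(ht,g);print("side");fit(hs,g);print("both");fit(ht+hs,g)
bt=[("top",(.035,.03,.004),B((184,110))),("top",(.035,-.03,.004),B((497,158))),("top",(-.035,-.03,.004),B((438,522))),("top",(-.035,.03,.004),B((123,475))),
("top",(.015,.012,.04),B((230,212))),("top",(.015,-.012,.04),B((370,232))),("top",(-.015,-.012,.04),B((345,395))),("top",(-.015,.012,.04),B((207,368)))]
bs=[("side",(.035,.03,.004),SB((75,330))),("side",(-.035,-.03,.004),SB((587,325))),("side",(-.035,.03,.004),SB((373,522))),
("side",(.015,.012,.04),SB((215,182))),("side",(-.015,.012,.04),SB((345,275))),("side",(-.015,-.012,.04),SB((432,185))),("side",(.015,-.012,.04),SB((303,105)))]
g=[.42,.14,0]
print("board top");fit(bt,g);print("side");fit(bs,g);print("both");fit(bt+bs,g)
E
python3 fit.py
```

```text
holder top
[ 0.5106043  -0.19472722 -0.0372207 ] -2.132589120768241
[[-0.035  0.045  0.04  -0.71  -0.53 ]
 [-0.035 -0.045  0.04   0.23  -0.6  ]
 [ 0.105  0.045  0.04   0.26   0.31 ]
 [ 0.105 -0.045  0.04  -0.03   0.19 ]
 [-0.125  0.05   0.01   0.13   0.41 ]
 [-0.125 -0.05   0.01   0.     0.13 ]]
side
[ 0.50515723 -0.20010518 -0.05989687] -3.4318378067281663
[[-0.125  0.05   0.     0.53   2.09 ]
 [-0.125 -0.05   0.01   2.62   0.36 ]
 [ 0.125  0.05   0.     0.9    0.55 ]
 [-0.061 -0.015  0.084 -8.97  -2.38 ]
 [-0.061  0.015  0.084 -9.99  -1.56 ]]
both
[ 0.50936011 -0.19525393 -0.03660923] -2.097554148384087
[[-3.500e-02  4.500e-02  4.000e-02 -4.500e-01  6.000e-02]
 [-3.500e-02 -4.500e-02  4.000e-02  5.000e-01 -4.000e-02]
 [ 1.050e-01  4.500e-02  4.000e-02  4.800e-01  8.800e-01]
 [ 1.050e-01 -4.500e-02  4.000e-02  2.000e-01  7.400e-01]
 [-1.250e-01  5.000e-02  1.000e-02  4.100e-01  1.000e+00]
 [-1.250e-01 -5.000e-02  1.000e-02  2.900e-01  6.800e-01]
 [-1.250e-01  5.000e-02  0.000e+00 -9.200e-01  2.190e+00]
 [-1.250e-01 -5.000e-02  1.000e-02  3.500e-01  1.400e-01]
 [ 1.250e-01  5.000e-02
[... 786 characters left out ...]
-0.012  0.04   0.16   0.35 ]
 [ 0.015 -0.012  0.04   0.18   0.39 ]]
both
[ 0.55768361  0.14431001 -0.16265887] -9.319666985491407
[[ 0.035  0.03   0.004  0.69  -0.   ]
 [ 0.035 -0.03   0.004  0.76   0.03 ]
 [-0.035 -0.03   0.004  0.63   0.39 ]
 [-0.035  0.03   0.004  0.57   0.23 ]
 [ 0.015  0.012  0.04   1.26   0.43 ]
 [ 0.015 -0.012  0.04   0.38   0.43 ]
 [-0.015 -0.012  0.04   0.21   0.39 ]
 [-0.015  0.012  0.04   0.89   0.96 ]
 [ 0.035  0.03   0.004 -0.9    0.7  ]
 [-0.035 -0.03   0.004 -0.82  -0.25 ]
 [-0.035  0.03   0.004 -0.64   0.54 ]
 [ 0.015  0.012  0.04  -0.68   1.17 ]
 [-0.015  0.012  0.04  -0.58   0.09 ]
 [-0.015 -0.012  0.04  -0.58   0.81 ]
 [ 0.015 -0.012  0.04  -0.72   0.98 ]]
```

```bash
sed -i 's/(-.061,-.015,.084)/(-.089,-.015,.084)/;s/(-.061,.015,.084)/(-.089,.015,.084)/' fit.py; python3 fit.py | sed -n 8,30p
```

```text
Traceback (most recent call last):
  File "fit.py", line 18, in <module>
    print("holder top");fit(ht,g);print("side");fit(hs,g);print("both");fit(ht+hs,g)
                        ~~~^^^^^^
  File "fit.py", line 9, in fit
    s=least_squares(res,g,loss='soft_l1'); print(s.x,np.degrees(s.x[2])); print(np.c_[[o[1] for o in obs],res(s.x,True).round(2)]); return s.x
  File "fit.py", line 7, in res
    for n,X,uv in obs: out.append((proj(n,M@np.array(X)+[p[0],p[1],0])[0]-uv))
                                   ~~~~^^^^^^^^^^^^^^^^^^^^^^^^^^^^^^^
  File "h.py", line 8, in proj
    p=eyes.camera_params(n); K=p["camera_matrix"]; Rm=R.from_rotvec(p["attitude"]).as_matrix()
ValueError: time passes only in moves, steps and waits
```

```bash
cat > cp.py <<'E'
E
rm cp.py; python3 - <<'E'
s=open('h.py').read()
s=s.replace('''def ray''','''from numpy import array
CP={'side':{'camera_matrix': array([[543.33894282,0,271.62136059],[0,543.33894282,205.91252069],[0,0,1.]]),'xyz':array([0.14722745,0.79990258,0.90010677]),'attitude':array([-0.67257614,2.5966545,-1.17366982])},
'top':{'camera_matrix':array([[542.1634858,0,291.23548385],[0,542.1634858,226.43863799],[0,0,1.]]),'xyz':array([0.49830914,0.00590883,1.23015983]),'attitude':array([-2.1571426,2.17818079,-0.12812828])}}
def ray''',1).replace("eyes.camera_params(n)","CP[n]")
open('h.py','w').write(s)
E
python3 fit.py | sed -n 8,30p; python3 -c "
from cell import arm;print(arm.observe()['clock'])"
```

```text
[-0.125 -0.05   0.01   0.     0.13 ]]
side
[ 0.51019531 -0.20285549 -0.04186624] -2.3987587777128008
[[-0.125  0.05   0.    -0.32   0.27 ]
 [-0.125 -0.05   0.01   1.06  -1.53 ]
 [ 0.125  0.05   0.    -0.48  -0.06 ]
 [-0.089 -0.015  0.084  0.35  -0.15 ]
 [-0.089  0.015  0.084 -0.34   0.81 ]]
both
[ 0.51003358 -0.19589847 -0.03291343] -1.885800458285195
[[-0.035  0.045  0.04  -0.1   -0.18 ]
 [-0.035 -0.045  0.04   0.85  -0.43 ]
 [ 0.105  0.045  0.04   0.59   0.65 ]
 [ 0.105 -0.045  0.04   0.31   0.35 ]
 [-0.125  0.05   0.01   0.91   0.77 ]
 [-0.125 -0.05   0.01   0.78   0.29 ]
 [-0.125  0.05   0.    -0.94   1.85 ]
 [-0.125 -0.05   0.01   0.18  -0.23 ]
 [ 0.125  0.05   0.    -1.75   1.78 ]
 [-0.089 -0.015  0.084 -0.54   1.27 ]
 [-0.089  0.015  0.084 -1.16   2.31 ]]
board top
[ 0.55847943  0.14580223 -0.15952372] -9.140036086765246
0.1
```

```bash
cat >> h.py <<'E'
def need(xyz,yaw=None):
    o=arm.observe(); Rm=R.from_rotvec(o["ee_rot"]).as_matrix()
    d=Rm.T@(np.array(xyz)-o["position"]); cy=np.arctan2(Rm[1,0],Rm[0,0])
    print("t %.2f pos %s yaw %.2f tilt %.3f F %s w %.3f"%(o["clock"],o["position"].round(4),np.degrees(cy),np.degrees(np.arccos(-Rm[2,2])),o["force"].round(1),o["width"]))
    print("shift share",(d/.4).round(4),"turn share",None if yaw is None else round(-((yaw-cy+np.pi/2)%np.pi-np.pi/2)/(np.pi/2),4))
E
python3 -c "
from h import *
need([.558,.1445,.15],-.1627)"
```

```text
t 0.10 pos [ 0.239 -0.577  0.226] yaw 22.50 tilt 0.079 F [-0.3 -0.2  0.1] w 1.002
shift share [ 1.4271 -1.361   0.1918] turn share 0.3536
```

>>> {"fn": "apply_moves", "kwargs": {"targets": [0, 0.1, -0.095, 0, 0, 0, 0.1, -0.095, 0, 0, 0, 0.1, -0.095, 0, 0, 0, 0.1, -0.095, 0, 0, 0, 0.1, -0.095, 0, 0, 0, 0.1, -0.095, 0, 0, 0, 0.1, -0.095, 0, 0, 0, 0.1, -0.095, 0, 0, 0, 0.1, -0.095, 0, 0, 0, 0.1, -0.095, 0, 0, 0, 0.1, -0.095, 0, 0, 0, 0.1, -0.095, 0, 0, 0, 0.1, -0.095, 0, 0, 0, 0.1, -0.095, 0, 0, 0, 0, 0, 0, 0.1, 0, 0, 0, 0, 0.1, 0, 0, 0, 0, 0.1, 0, 0, 0, 0, 0.054, 0, 0, 0, 0, 0], "grip_force": 15}}

```text
clock: 2.48
position: [0.5528, 0.1284, 0.2264]
ee_rot: [3.131, -0.255, -0.001]
force: [-0.4, -0.3, -0.3]
width: 1.003
```

```bash
python3 -c "
from h import *
need([.558,.1445,.10],-.1627)"
```

```text
t 2.48 pos [0.5528 0.1284 0.2264] yaw -9.32 tilt 0.036 F [-0.4 -0.3 -0.3] w 1.003
shift share [ 0.0065 -0.0421  0.3161] turn share 0.0
```

>>> {"fn": "apply_moves", "kwargs": {"targets": [0, 0.0065, -0.042, 0.1, 0, 0, 0, 0, 0.13, 0, 0, 0, 0, 0.13, 0, 0, 0, 0, 0, 0]}}

```text
clock: 2.98
position: [0.5553, 0.1434, 0.0794]
ee_rot: [3.128, -0.253, -0.012]
force: [0.4, 0.3, 0.8]
width: 0.998
```

```bash
python3 - <<'E'
from h import *
need([.558,.1445,.01],-.1627)
for n,b in(("side",(200,220,110,90)),("top",(180,215,90,90))):
    cv2.imwrite(f"pics/{n}1.png",eyes.get_image(n)[:,:,::-1]); crop(f"pics/{n}1.png",f"pics/{n}1c.png",*b,6)
E
```

```text
t 2.98 pos [0.5553 0.1434 0.0794] yaw -9.24 tilt 0.455 F [0.4 0.3 0.8] w 0.998
shift share [ 0.0074 -0.0044  0.1734] turn share 0.0009
```

View pics/side1c.png

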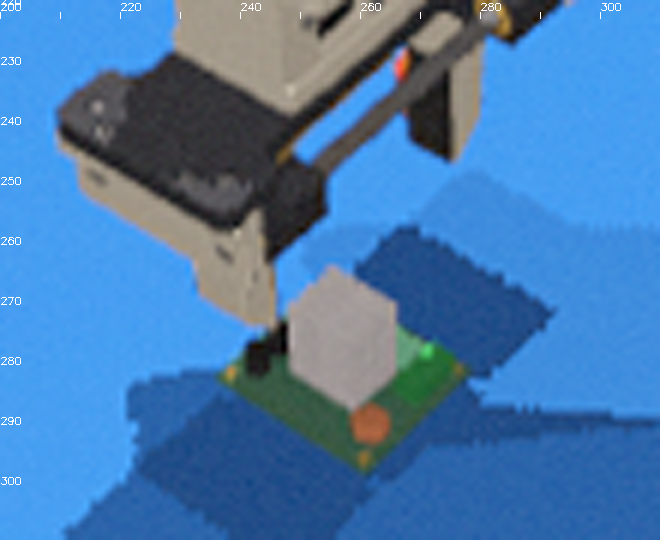

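View pics/top1c.png

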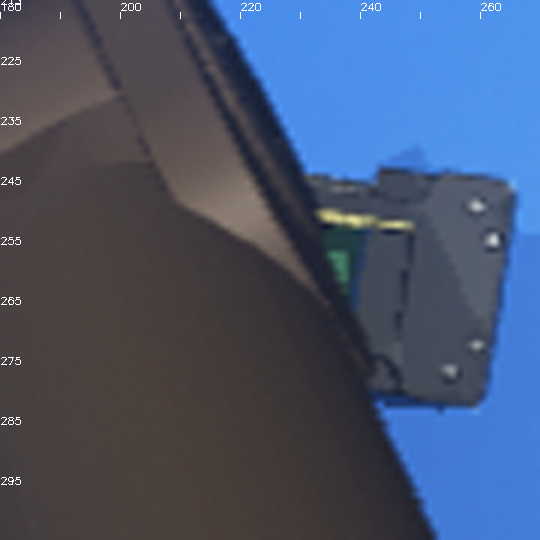

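```bash
python3 - <<'E'
from h import *
p=np.array([.5553,.1434,.0794]); M=R.from_rotvec([3.128,-.253,-.012]).as_matrix()
for x in(.0095,-.0095):
  for y in(-.065,-.046,.046,.065):
    q=proj("side",p+M@[x,y,0])[0]; print(x,y,((q-[200,220]+.5)*6-.5).round(0))
E
```

```text
0.0095 -0.065 [196. 331.]
0.0095 -0.046 [233. 298.]
0.0095 0.046 [404. 144.]
0.0095 0.065 [438. 114.]
-0.0095 -0.065 [239. 358.]
-0.0095 -0.046 [276. 323.]
-0.0095 0.046 [447. 167.]
-0.0095 0.065 [480. 137.]
```

>>> {"fn": "apply_moves", "kwargs": {"targets": [0, 0.006, -0.002, 0.08, 0, 0, 0, 0, 0.07, 0, 0, 0, 0, 0.02, 0, 0, 0, 0, 0, 0]}}

```text
clock: 3.58
position: [0.5618, 0.1453, 0.0162]
ee_rot: [-3.13, 0.256, -0.003]
force: [-0.9, -0.1, 0.8]
width: 0.998
```

```bash
python3 - <<'E'
from h import *
need([.5575,.1437,.01],-.1627)
E
```

```text
t 3.58 pos [0.5618 0.1453 0.0162] yaw -9.35 tilt 0.109 F [-0.9 -0.1  0.8] w 0.998
shift share [-0.01    0.0057  0.0155] turn share -0.0003
```

>>> {"fn": "apply_moves", "kwargs": {"targets": [0, -0.01, 0.005, 0.012, 0, 0, 0, 0, 0, 0, 0, 0, 0, 0, 0]}}

```text
clock: 3.95
position: [0.5567, 0.1437, 0.0104]
ee_rot: [-3.131, 0.256, -0.001]
force: [0.2, -0.8, -0.6]
width: 0.999
```

```bash
python3 - <<'E'
from h import *
need([.5575,.1437,.01],-.1627)
n="side"
cv2.imwrite(f"pics/{n}2.png",eyes.get_image(n)[:,:,::-1]); crop(f"pics/{n}2.png",f"pics/{n}2c.png",200,220,110,90,6)
E
```

```text
t 3.95 pos [0.5567 0.1437 0.0104] yaw -9.36 tilt 0.034 F [ 0.2 -0.8 -0.6] w 0.999
shift share [ 0.0019 -0.0004  0.001 ] turn share -0.0004
```

View pics/side2c.png

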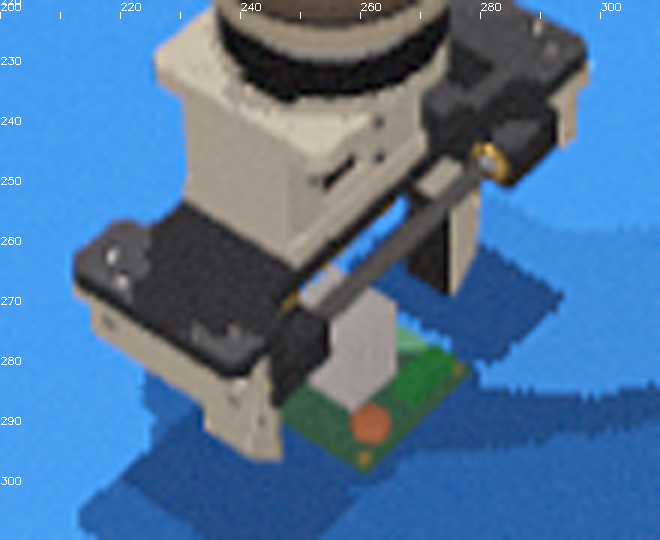

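The open fingers straddle the heat sink, left tip at about (243,296) and right tip at about (274,268). Closing.

>>> {"fn": "apply_moves", "kwargs": {"targets": [1, 0, 0, 0, 0, 1, 0, 0, 0, 0, 1, 0, 0, 0, 0, 1, 0, 0, 0, 0, 1, 0, 0, 0, 0, 1, 0, 0, 0, 0, 1, 0, 0, 0, 0], "grip_force": 15}}

```text
clock: 4.88
position: [0.5565, 0.1436, 0.0099]
ee_rot: [3.131, -0.256, 0.0]
force: [0.3, 0.2, -0.2]
width: 0.291
```

>>> {"fn": "apply_moves", "kwargs": {"targets": [1, 0, 0, 0, 0, 1, 0, 0, 0, 0], "grip_force": 20}}

```text
clock: 5.12
position: [0.5565, 0.1436, 0.0099]
ee_rot: [3.131, -0.256, -0.0]
force: [-0.1, 0.6, 0.1]
width: 0.266
```

```bash
python3 - <<'E'
from h import *
need([.5575,.1437,.12],-.1627)
n="side"
cv2.imwrite(f"pics/{n}3.png",eyes.get_image(n)[:,:,::-1]); crop(f"pics/{n}3.png",f"pics/{n}3c.png",200,220,110,90,6)
E
```

```text
t 5.12 pos [0.5565 0.1436 0.0099] yaw -9.36 tilt 0.005 F [-0.1  0.6  0.1] w 0.266
shift share [ 0.0025 -0.0006 -0.2752] turn share -0.0004
```

View pics/side3c.png

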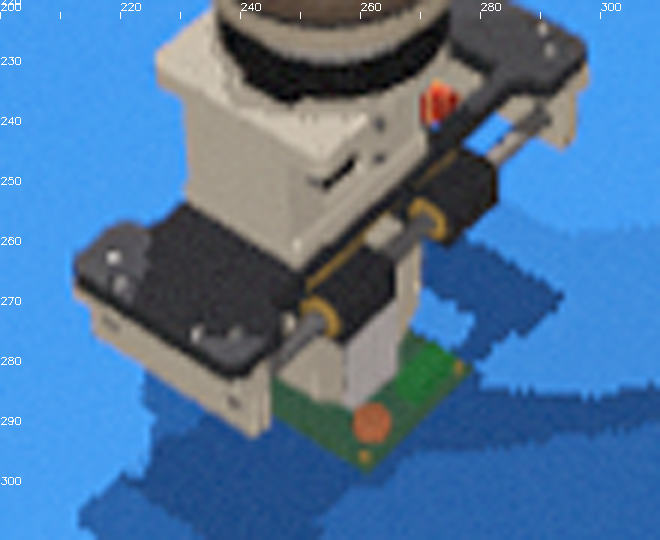

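>>> {"fn": "apply_moves", "kwargs": {"targets": [1, 0, 0, -0.02, 0, 1, 0, 0, -0.06, 0, 1, 0, 0, -0.11, 0, 1, 0, 0, -0.11, 0, 1, 0, 0, 0, -0.08, 1, 0, 0.05, 0, 0, 1, 0, 0.11, 0, 0, 1, 0, 0.13, 0, 0, 1, 0, 0.13, 0, 0, 1, 0, 0.13, 0, 0, 1, 0, 0.13, 0, 0, 1, 0, 0.1, 0, 0, 1, 0, 0.05, 0, 0, 1, 0, 0, 0, 0, 1, 0, 0, 0, 0]}}

```text
clock: 7.05
position: [0.5441, -0.1861, 0.1298]
ee_rot: [-3.14, 0.057, 0.001]
force: [-0.4, 0.5, -0.9]
width: 0.263
```

```bash
python3 - <<'E'
from h import *
need([.5755,-.2025,.09],np.radians(-2.15))
n="side"
cv2.imwrite(f"pics/{n}4.png",eyes.get_image(n)[:,:,::-1])
E
```

```text
t 7.05 pos [ 0.5441 -0.1861  0.1298] yaw -2.08 tilt 0.074 F [-0.4  0.5 -0.9] w 0.263
shift share [0.0801 0.0381 0.0993] turn share 0.0008
```

View pics/side4.png

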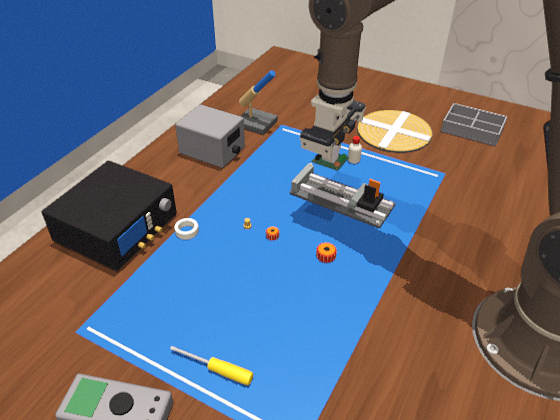

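>>> {"fn": "apply_moves", "kwargs": {"targets": [1, 0.05, 0.024, 0, 0, 1, 0.03, 0.014, 0.03, 0, 1, 0, 0, 0.08, 0, 1, 0, 0, 0.03, 0, 1, 0, 0, 0, 0, 1, 0, 0, 0, 0]}}

```text
clock: 7.85
position: [0.576, -0.2044, 0.0748]
ee_rot: [3.141, -0.059, 0.002]
force: [0.3, -0.2, -0.3]
width: 0.26
```

```bash
python3 - <<'E'
from h import *
need([.5755,-.2025,.045],np.radians(-2.15))
n="side"
cv2.imwrite(f"pics/{n}5.png",eyes.get_image(n)[:,:,::-1]);crop(f"pics/{n}5.png",f"pics/{n}5c.png",280,130,125,95,6)
n="top"
cv2.imwrite(f"pics/{n}5.png",eyes.get_image(n)[:,:,::-1]);crop(f"pics/{n}5.png",f"pics/{n}5c.png",330,215,100,130,4)
E
```

```text
t 7.85 pos [ 0.576  -0.2044  0.0748] yaw -2.14 tilt 0.068 F [ 0.3 -0.2 -0.3] w 0.260
shift share [-0.0015 -0.0047  0.0745] turn share 0.0001
```

View pics/side5c.png

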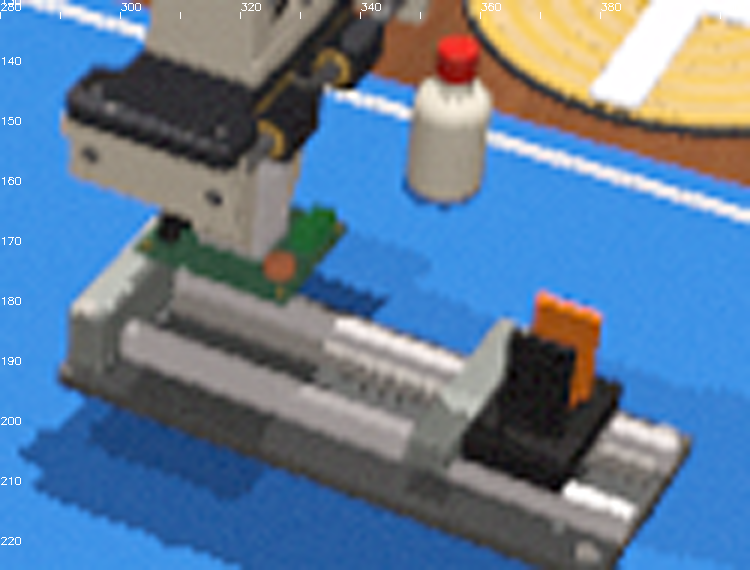

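View pics/top5c.png

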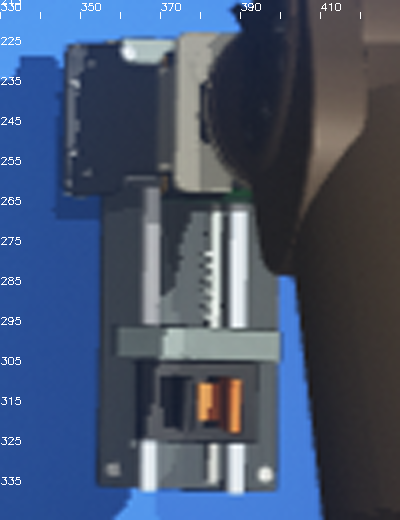

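```bash
python3 - <<'E' | grep -v "^$"
import io,contextlib
with contextlib.redirect_stdout(io.StringIO()): from fit import *
hs2=hs+[("side",(.105,-.045,.04),S((203,68))),("side",(.105,.045,.04),S((107,164))),("side",(-.061,.015,.084),S((515,182))),("side",(-.061,-.015,.084),S((538,142)))]
fit(hs2,[.51,-.2,0])
# board held
S5=lambda c:px(c,280,130,6)
z=.065+.004
bo=[("side",(-.035,.03,z),S5((278,301))),("side",(-.035,-.03,z),S5((347,228))),("side",(.035,.03,z),S5((135,250)))]
fit(bo,[.577,-.203,0])
E
```

```text
[ 0.50974969 -0.20167261 -0.03932199] -2.252984273853566
[[-0.125  0.05   0.    -0.22   0.57 ]
 [-0.125 -0.05   0.01   1.08  -1.29 ]
 [ 0.125  0.05   0.    -0.56   0.34 ]
 [-0.089 -0.015  0.084  0.38   0.12 ]
 [-0.089  0.015  0.084 -0.29   1.1  ]
 [ 0.105 -0.045  0.04   0.56  -1.4  ]
 [ 0.105  0.045  0.04  -0.29   1.04 ]
 [-0.061  0.015  0.084 -0.88  -0.59 ]
 [-0.061 -0.015  0.084  0.41  -0.62 ]]
[ 0.57633212 -0.20453167 -0.05510094] -3.1570510233020435
[[-0.035  0.03   0.069  0.39   0.38 ]
 [-0.035 -0.03   0.069  0.12  -0.07 ]
 [ 0.035  0.03   0.069 -0.56  -0.35 ]]
```

Side-camera fit of the held board matches the TCP to <1 mm, and it is centred on the holder (holder x ≈ +66 mm). Descending.

>>> {"fn": "apply_moves", "kwargs": {"targets": [1, -0.002, 0, 0.04, 0, 1, 0, 0, 0.04, 0, 1, 0, 0, 0.014, 0, 1, 0, 0, 0, 0, 1, 0, 0, 0, 0]}}

```text
clock: 8.57
position: [0.5749, -0.2046, 0.0365]
ee_rot: [3.141, -0.059, 0.001]
force: [0.6, -0.2, -1.1]
width: 0.257
```

```bash
python3 - <<'E'
from h import *
need([.575,-.2043,.034],np.radians(-2.2))
n="side"
cv2.imwrite(f"pics/{n}6.png",eyes.get_image(n)[:,:,::-1]);crop(f"pics/{n}6.png",f"pics/{n}6c.png",280,130,125,95,6)
E
```

```text
t 8.57 pos [ 0.5749 -0.2046  0.0365] yaw -2.16 tilt 0.023 F [ 0.6 -0.2 -1.1] w 0.257
shift share [ 0.0003 -0.0007  0.0064] turn share 0.0005
```

View pics/side6c.png

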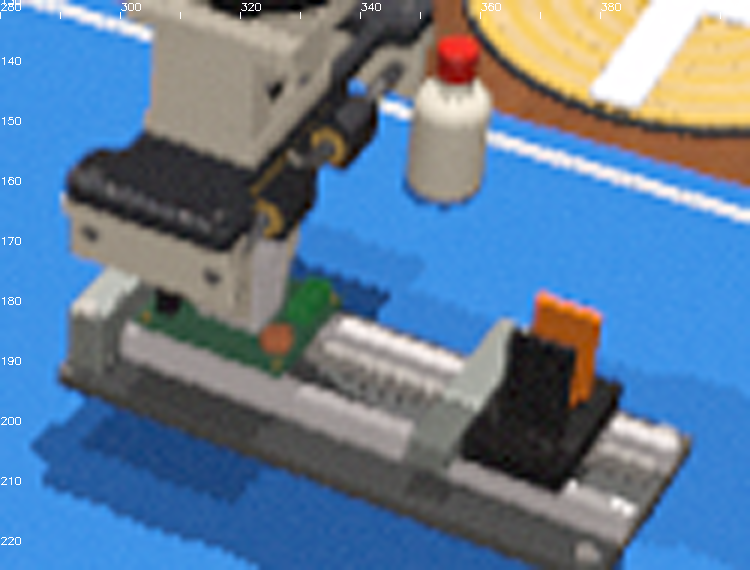

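>>> {"fn": "apply_moves", "kwargs": {"targets": [1, 0, 0, 0.002, 0, 1, 0, 0, 0.002, 0, 1, 0, 0, 0.001, 0, 1, 0, 0, 0.001, 0, 1, 0, 0, 0, 0]}}

```text
clock: 9.25
position: [0.5746, -0.2045, 0.034]
ee_rot: [3.141, -0.059, 0.0]
force: [0.5, -0.1, -0.6]
width: 0.259
```

>>> {"fn": "apply_moves", "kwargs": {"targets": [1, 0, 0, 0.001, 0, 1, 0, 0, 0.001, 0, 1, 0, 0, 0, 0]}}

```text
clock: 9.62
position: [0.5746, -0.2045, 0.0339]
ee_rot: [3.141, -0.059, 0.0]
force: [-3.6, 0.5, 8.2]
width: 0.26
```

>>> {"fn": "apply_moves", "kwargs": {"targets": [1, 0, 0, -0.001, 0, 0.6, 0, 0, 0, 0, 0.6, 0, 0, 0, 0, 0.4, 0, 0, 0, 0, 0.2, 0, 0, 0, 0, 0, 0, 0, 0, 0, 0, 0, 0, 0, 0, 0, 0, 0, -0.05, 0, 0, 0, 0, -0.1, 0, 0, 0, 0, -0.1, 0, 0, 0, 0, -0.1, 0, 0, 0, 0, 0, 0, 0, 0, 0, 0, 0]}}

```text
clock: 11.25
position: [0.5742, -0.2045, 0.173]
ee_rot: [3.141, -0.059, -0.001]
force: [-0.2, -0.1, -0.6]
width: 0.997
```

```bash
python3 - <<'E'
from h import *
y=np.radians(-2.25); c=np.array([.5097,-.2017])+R.from_euler('z',y).as_matrix()[:2,:2]@[-.075,0]; print(c)
need([c[0],c[1],.16],y)
n="side"
cv2.imwrite(f"pics/{n}7.png",eyes.get_image(n)[:,:,::-1]);crop(f"pics/{n}7.png",f"pics/{n}7c.png",280,130,125,95,6)
E
```

```text
[ 0.43475782 -0.19875551]
t 11.25 pos [ 0.5742 -0.2045  0.173 ] yaw -2.16 tilt 0.033 F [-0.2 -0.1 -0.6] w 0.997
shift share [-0.3488 -0.0011  0.0328] turn share 0.001
```

View pics/side7c.png

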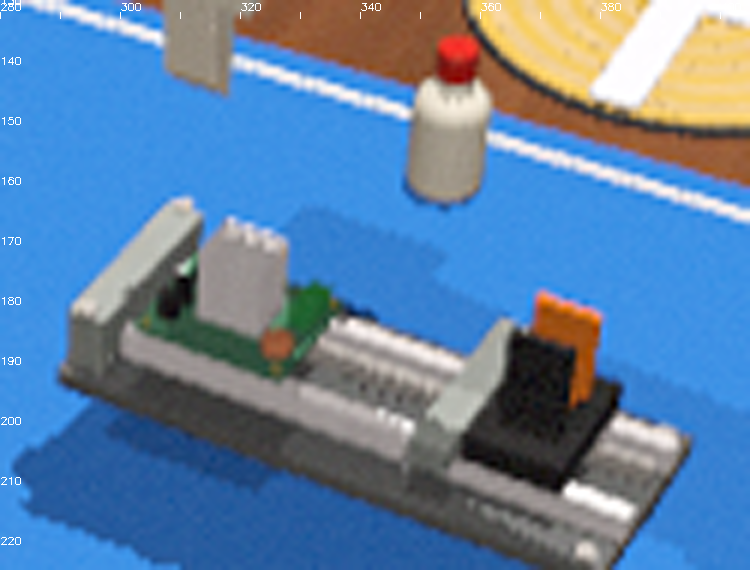

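>>> {"fn": "apply_moves", "kwargs": {"targets": [0, -0.09, 0, 0, 0, 0, -0.11, 0, 0, 0, 0, -0.1, -0.001, 0, 0, 0, -0.048, 0, 0.05, 0, 0, 0, 0, 0.1, 0, 0, 0, 0, 0.04, 0, 0, 0, 0, 0, 0, 0, 0, 0, 0, 0]}}

```text
clock: 12.3
position: [0.4356, -0.1988, 0.0976]
ee_rot: [-3.141, 0.059, 0.0]
force: [-0.1, 0.0, 0.5]
width: 1.001
```

```bash
python3 - <<'E'
from h import *
need([.4348,-.199,.047],np.radians(-2.25))
n="side"
cv2.imwrite(f"pics/{n}8.png",eyes.get_image(n)[:,:,::-1]);crop(f"pics/{n}8.png",f"pics/{n}8c.png",300,120,125,95,6)
E
```

```text
t 12.30 pos [ 0.4356 -0.1988  0.0976] yaw -2.15 tilt 0.020 F [-0.1  0.   0.5] w 1.001
shift share [-0.002   0.0007  0.1265] turn share 0.0011
```

View pics/side8c.png

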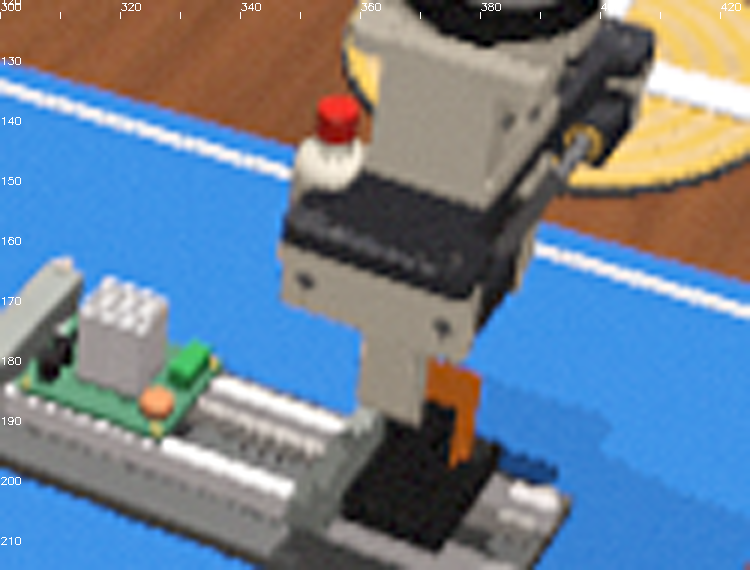

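>>> {"fn": "apply_moves", "kwargs": {"targets": [0, -0.001, -0.006, 0.06, 0, 0, 0, 0, 0.05, 0, 0, 0, 0, 0.016, 0, 0, 0, 0, 0, 0, 0, 0, 0, 0, 0]}}

```text
clock: 12.98
position: [0.4358, -0.1967, 0.0479]
ee_rot: [3.141, -0.059, 0.002]
force: [0.7, 0.9, 0.2]
width: 1.0
```

```bash
python3 - <<'E'
from h import *
need([.4348,-.1965,.047],np.radians(-2.25))
n="side"
cv2.imwrite(f"pics/{n}9.png",eyes.get_image(n)[:,:,::-1]);crop(f"pics/{n}9.png",f"pics/{n}9c.png",300,120,125,95,6)
E
```

```text
t 12.97 pos [ 0.4358 -0.1967  0.0479] yaw -2.16 tilt 0.079 F [0.7 0.9 0.2] w 1.000
shift share [-0.0026 -0.0003  0.0023] turn share 0.001
```

View pics/side9c.png

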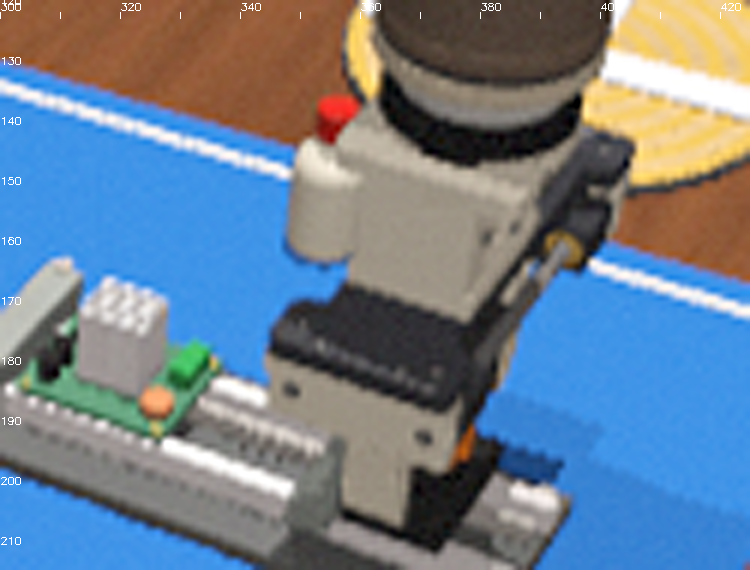

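>>> {"fn": "apply_moves", "kwargs": {"targets": [1, 0, 0, 0, 0, 1, 0, 0, 0, 0, 1, 0, 0, 0, 0, 1, 0, 0, 0, 0, 1, 0, 0, 0, 0, 1, 0, 0, 0, 0, 1, 0, 0, 0, 0, 1, 0, 0, 0, 0, 1, 0, 0, 0, 0], "grip_force": 25}}

```text
clock: 14.15
position: [0.4354, -0.1921, 0.0471]
ee_rot: [-3.137, 0.053, 0.001]
force: [-0.0, 16.8, 5.8]
width: 0.265
```

The tab is pressed (24.4 mm over both), but the arm got pulled 4.6 mm towards +y, so the holder lies further +y than I estimated. I'll relieve that and check the board's seating from the top view.

>>> {"fn": "apply_moves", "kwargs": {"targets": [1, 0, -0.006, 0, 0, 1, 0, -0.0055, 0, 0, 1, 0, 0, 0, 0]}}

```text
clock: 14.52
position: [0.4354, -0.1919, 0.0471]
ee_rot: [3.141, -0.059, -0.0]
force: [0.6, 2.1, 0.3]
width: 0.262
```

```bash
python3 - <<'E'
from h import *
need([.4348,-.192,.047],np.radians(-2.25))
n="top"
cv2.imwrite(f"pics/{n}10.png",eyes.get_image(n)[:,:,::-1]);crop(f"pics/{n}10.png",f"pics/{n}10c.png",345,215,65,60,10)
n="side"
cv2.imwrite(f"pics/{n}10.png",eyes.get_image(n)[:,:,::-1]);crop(f"pics/{n}10.png",f"pics/{n}10c.png",280,150,60,50,12)
E
```

```text
t 14.53 pos [ 0.4354 -0.1919  0.0471] yaw -2.16 tilt 0.007 F [0.6 2.1 0.3] w 0.262
shift share [-0.0014  0.0003  0.0003] turn share 0.001
```

View pics/top10c.png

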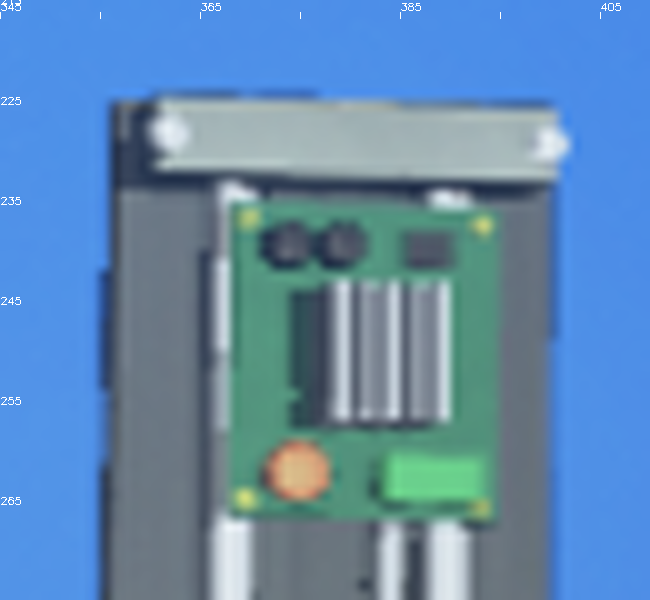

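View pics/side10c.png

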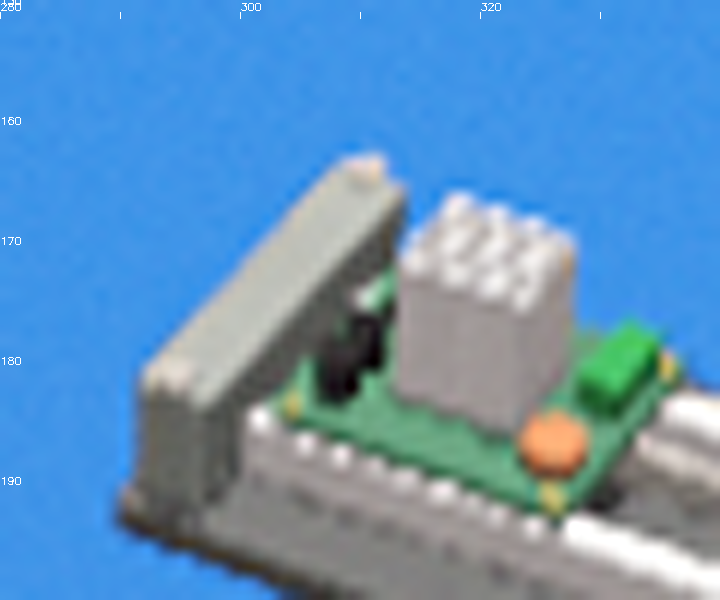

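The top view shows the board about 4.5–5 mm towards −y: its left edge at column 230 only half covers the left rest (213–252). There is time, so I'll mend this: let go of the tab, regrip the board and shift it.

>>> {"fn": "apply_moves", "kwargs": {"targets": [0.5, 0, 0, 0, 0, 0, 0, 0, 0, 0, 0, 0, 0, 0, 0, 0, 0, 0, 0, 0, 0, 0, 0, -0.1, 0, 0, 0, 0, -0.11, 0, 0, 0.1, 0.01, 0, 0, 0, 0.12, 0.0085, 0, 0, 0, 0.1, 0, 0, 0, 0, 0.029, 0, 0.05, 0, 0, 0, 0, 0.1, 0, 0, 0, 0, 0.07, 0, 0, 0, 0, 0, 0, 0, 0, 0, 0, 0]}}

```text
clock: 16.38
position: [0.5753, -0.2045, 0.0442]
ee_rot: [3.141, -0.059, 0.002]
force: [0.3, 0.3, -0.1]
width: 0.998
```

```bash
python3 - <<'E'
from h import *
need([.5746,-.2045,.0345],np.radians(-2.2))
E
```

```text
t 16.38 pos [ 0.5753 -0.2045  0.0442] yaw -2.16 tilt 0.068 F [ 0.3  0.3 -0.1] w 0.998
shift share [-0.0017 -0.0001  0.0242] turn share 0.0005
```

>>> {"fn": "apply_moves", "kwargs": {"targets": [0.3, -0.001, 0, 0.015, 0, 0.6, 0, 0, 0.008, 0, 1, 0, 0, 0, 0, 1, 0, 0, 0, 0, 1, 0, 0, 0, 0, 1, 0, 0, 0, 0, 1, 0, 0, 0, 0, 1, 0, 0, 0, 0, 1, 0, 0, 0, 0], "grip_force": 15}}

```text
clock: 17.5
position: [0.5742, -0.2045, 0.034]
ee_rot: [3.141, -0.059, 0.0]
force: [-0.6, -0.2, 0.3]
width: 0.263
```

>>> {"fn": "apply_moves", "kwargs": {"targets": [1, 0, 0, -0.008, 0, 1, 0, -0.006, 0, 0, 1, 0, -0.0055, 0, 0, 1, 0, 0, 0, 0]}}

```text
clock: 18.0
position: [0.5744, -0.1995, 0.0371]
ee_rot: [-3.141, 0.058, 0.0]
force: [0.4, 0.1, -0.9]
width: 0.258
```

```bash
python3 - <<'E'
from h import *
need([.5746,-.2,.034],np.radians(-2.2))
E
```

```text
t 18.00 pos [ 0.5744 -0.1995  0.0371] yaw -2.13 tilt 0.012 F [ 0.4  0.1 -0.9] w 0.258
shift share [0.0006 0.0013 0.0077] turn share 0.0008
```

>>> {"fn": "apply_moves", "kwargs": {"targets": [1, 0, 0, 0.004, 0, 1, 0, 0, 0.002, 0, 1, 0, 0, 0.0015, 0, 1, 0, 0, 0, 0]}}

```text
clock: 18.5
position: [0.5743, -0.2, 0.0341]
ee_rot: [3.141, -0.059, -0.0]
force: [0.3, 0.8, -1.6]
width: 0.263
```

>>> {"fn": "apply_moves", "kwargs": {"targets": [0.6, 0, 0, 0, 0, 0.4, 0, 0, 0, 0, 0.2, 0, 0, 0, 0, 0, 0, 0, 0, 0, 0, 0, 0, 0, 0, 0, 0, 0, -0.05, 0, 0, 0, 0, -0.1, 0, 0, 0, 0, -0.1, 0, 0, -0.1, -0.003, 0, 0, 0, -0.13, -0.0035, 0, 0, 0, -0.118, 0, 0, 0, 0, 0, 0, 0, 0, 0, 0, 0, 0.06, 0, 0, 0, 0, 0, 0]}}

```text
clock: 20.25
position: [0.4352, -0.1918, 0.1093]
ee_rot: [-3.14, 0.059, 0.003]
force: [0.3, 0.3, -0.4]
width: 1.001
```

```bash
python3 - <<'E'
from h import *
need([.4350,-.1922,.047],np.radians(-2.2))
n="top"
cv2.imwrite(f"pics/{n}11.png",eyes.get_image(n)[:,:,::-1]);crop(f"pics/{n}11.png",f"pics/{n}11c.png",345,215,65,60,10)
E
```

```text
t 20.25 pos [ 0.4352 -0.1918  0.1093] yaw -2.14 tilt 0.110 F [ 0.3  0.3 -0.4] w 1.001
shift share [-0.0002  0.0012  0.1558] turn share 0.0007
```

View pics/top11c.png

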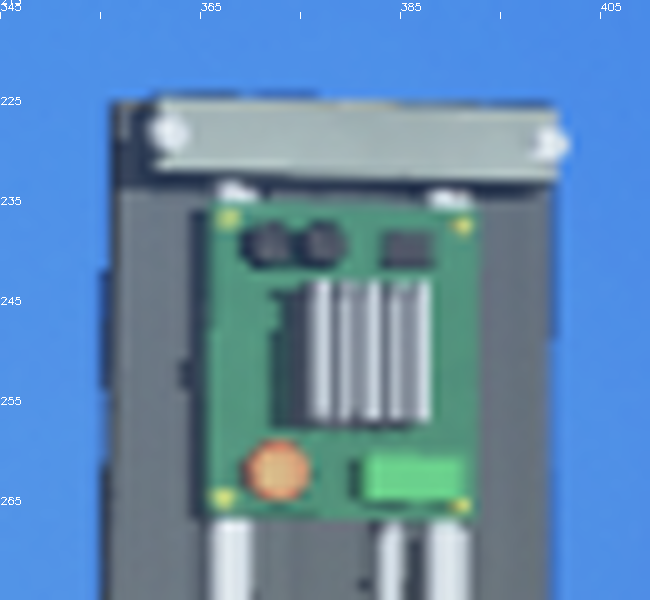

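The board is now centred on both rests (overhang about 5 px left, 7 px right in the crop). Back to the tab.

>>> {"fn": "apply_moves", "kwargs": {"targets": [0, 0, 0.001, 0.07, 0, 0, 0, 0, 0.06, 0, 0, 0, 0, 0.02, 0, 0, 0, 0, 0, 0, 1, 0, 0, 0, 0, 1, 0, 0, 0, 0, 1, 0, 0, 0, 0, 1, 0, 0, 0, 0, 1, 0, 0, 0, 0, 1, 0, 0, 0, 0, 1, 0, 0, 0, 0, 1, 0, 0, 0, 0, 1, 0, 0, 0, 0, 1, 0, 0, 0, 0], "grip_force": 25}}

```text
clock: 22.05
position: [0.4354, -0.1919, 0.0502]
ee_rot: [-3.141, 0.058, 0.0]
force: [-0.3, 5.5, 3.8]
width: 0.264
```

```bash
python3 - <<'E'
from h import *
need([.4350,-.1922,.047],np.radians(-2.2))
E
```

```text
t 22.05 pos [ 0.4354 -0.1919  0.0502] yaw -2.13 tilt 0.026 F [-0.3  5.5  3.8] w 0.264
shift share [-0.0009  0.0008  0.008 ] turn share 0.0008
```

>>> {"fn": "apply_moves", "kwargs": {"targets": [1, 0.005, -0.003, 0, 0, 1, 0.015, 0, 0, 0, 1, 0.025, 0, 0, 0, 1, 0.025, 0, 0, 0, 1, 0.025, 0, 0, 0, 1, 0.025, 0, 0, 0, 1, 0.02, 0, 0, 0, 1, 0, 0, 0, 0, 1, 0, 0, 0, 0]}}

```text
clock: 23.18
position: [0.4919, -0.194, 0.0502]
ee_rot: [3.14, -0.06, 0.002]
force: [1.2, -3.8, 1.7]
width: 0.261
```

```bash
python3 - <<'E'
from h import *
need([.5054,-.1946,.05],np.radians(-2.2))
n="side"
cv2.imwrite(f"pics/{n}12.png",eyes.get_image(n)[:,:,::-1]);crop(f"pics/{n}12.png",f"pics/{n}12c.png",280,130,125,95,6)
E
```

```text
t 23.18 pos [ 0.4919 -0.194   0.0502] yaw -2.18 tilt 0.078 F [ 1.2 -3.8  1.7] w 0.261
shift share [0.0337 0.0002 0.0006] turn share 0.0002
```

View pics/side12c.png

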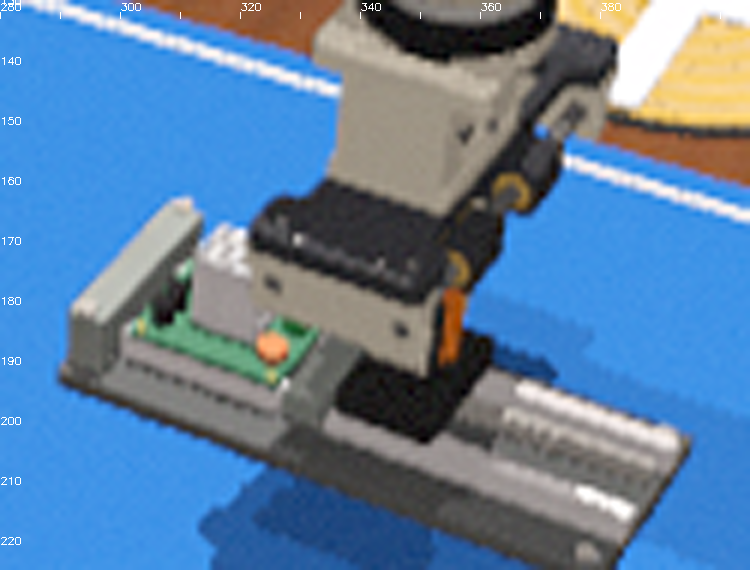

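The jaw followed and sits a few mm short of the board at about (325,195). Continuing slowly.

>>> {"fn": "apply_moves", "kwargs": {"targets": [1, 0.01, 0, 0, 0, 1, 0.01, 0, 0, 0, 1, 0.007, 0, 0, 0, 1, 0.004, 0, 0, 0, 1, 0, 0, 0, 0, 1, 0, 0, 0, 0]}}

```text
clock: 23.98
position: [0.5032, -0.1945, 0.0502]
ee_rot: [3.14, -0.06, -0.001]
force: [-1.8, -4.5, 5.1]
width: 0.264
```

>>> {"fn": "apply_moves", "kwargs": {"targets": [1, 0.004, 0.001, 0, 0, 1, 0.004, 0, 0, 0, 1, 0, 0, 0, 0, 1, 0, 0, 0, 0]}}

```text
clock: 24.48
position: [0.5054, -0.1946, 0.0502]
ee_rot: [3.141, -0.06, -0.004]
force: [-5.0, -3.0, 9.0]
width: 0.264
```

>>> {"fn": "apply_moves", "kwargs": {"targets": [1, 0.004, 0, 0, 0, 1, 0.004, 0, 0, 0, 1, 0, 0, 0, 0, 1, 0, 0, 0, 0]}}

```text
clock: 24.98
position: [0.5057, -0.1946, 0.0501]
ee_rot: [-3.141, 0.061, 0.012]
force: [-14.0, -2.0, 20.1]
width: 0.262
```

```bash
python3 - <<'E'
from h import *
need([.5054,-.1946,.05],np.radians(-2.2))
n="side"
cv2.imwrite(f"pics/{n}13.png",eyes.get_image(n)[:,:,::-1]);crop(f"pics/{n}13.png",f"pics/{n}13c.png",280,130,125,95,6)
E
```

```text
t 24.98 pos [ 0.5057 -0.1946  0.0501] yaw -2.21 tilt 0.438 F [-14.   -2.   20.1] w 0.262
shift share [-0.0006  0.      0.0002] turn share -0.0001
```

View pics/side13c.png

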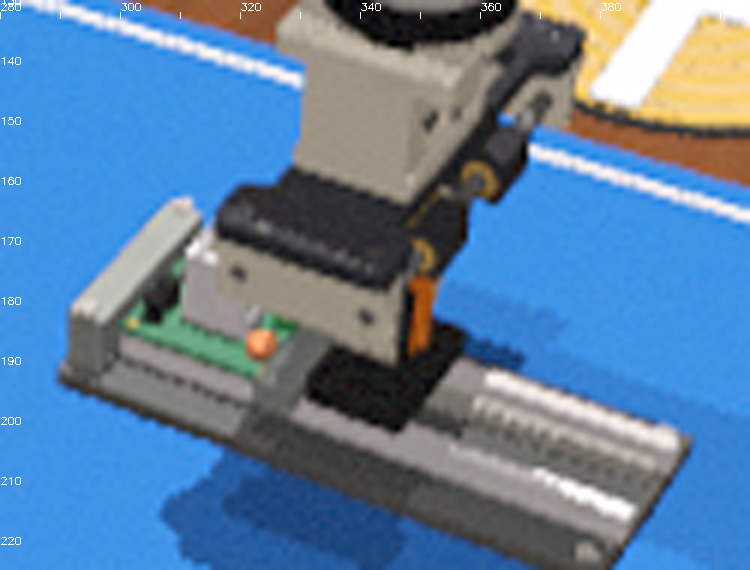

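The push has stalled at about 70.3 mm travel with 14 N, so the board is home. Releasing.

>>> {"fn": "apply_moves", "kwargs": {"targets": [0.6, 0, 0, 0, 0, 0.6, 0, 0, 0, 0, 0.3, 0, 0, 0, 0, 0.1, 0, 0, 0, 0, 0, 0, 0, 0, 0, 0, 0, 0, 0, 0, 0, 0, 0, -0.05, 0, 0, 0, 0, -0.1, 0, 0, 0, 0, -0.12, 0, 0, -0.1, 0, -0.08, 0, 0, -0.14, 0, 0, 0, 0, -0.14, 0, 0, 0, 0, 0, 0, 0, 0]}}

```text
clock: 26.65
position: [0.354, -0.1886, 0.19]
ee_rot: [3.14, -0.063, -0.004]
force: [1.2, 0.1, -0.4]
width: 0.998
```

```bash
python3 - <<'E'
from h import *
need([.5054,-.1946,.05],np.radians(-2.2))
n="side"
cv2.imwrite(f"pics/{n}14.png",eyes.get_image(n)[:,:,::-1]);crop(f"pics/{n}14.png",f"pics/{n}14c.png",280,150,65,60,12)
n="top"
cv2.imwrite(f"pics/{n}14.png",eyes.get_image(n)[:,:,::-1]);crop(f"pics/{n}14.png",f"pics/{n}14c.png",345,215,70,75,8)
E
```

```text
t 26.65 pos [ 0.354  -0.1886  0.19  ] yaw -2.30 tilt 0.149 F [ 1.2  0.1 -0.4] w 0.998
shift share [ 0.3797 -0.0004  0.349 ] turn share -0.0011
```

View pics/side14c.png

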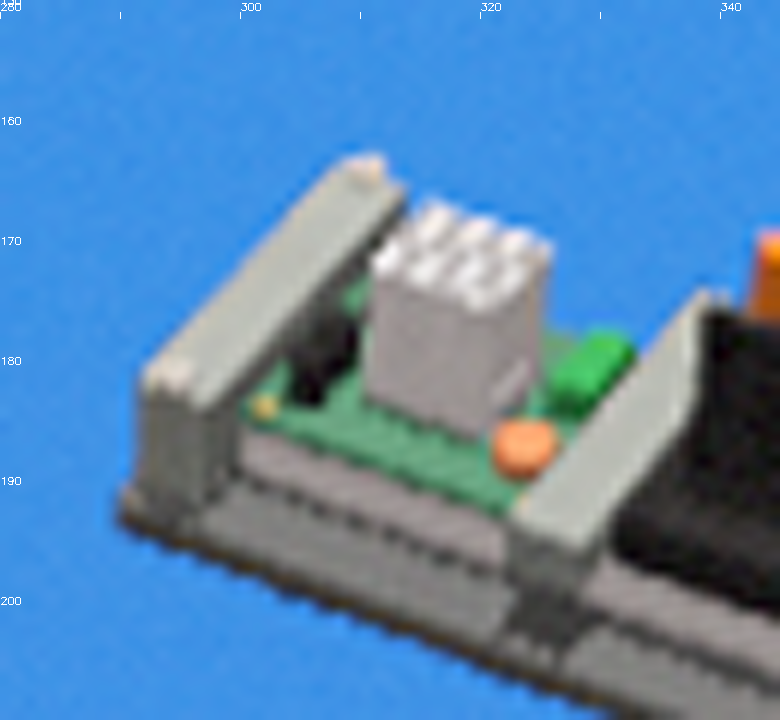

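View pics/top14c.png

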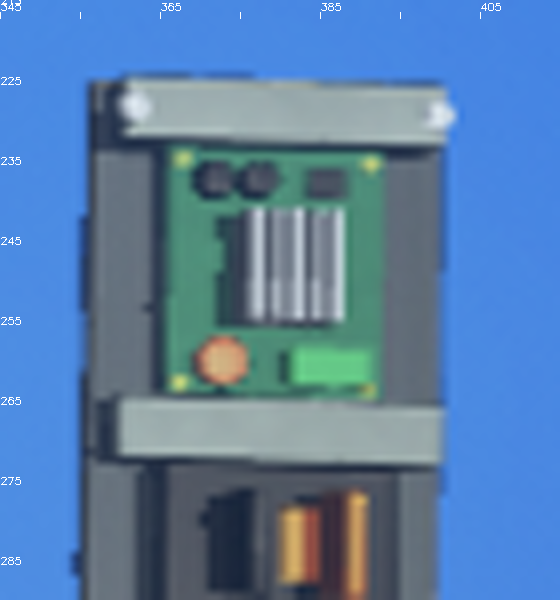

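View pics/top14.png

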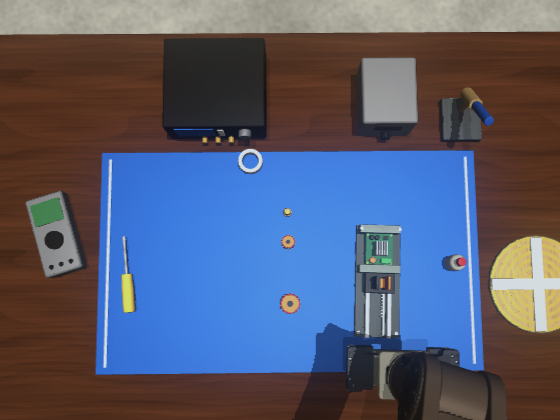

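The pictures show the board between both jaws (top crop rows 148–397), with a jaw gap of 32.5 px against 64.75 px at 140 mm, so about 70.3 mm. The tab's outer edge is at 0.864 of the carriage width against 0.862 at the start, so it is fully out. The bystanders sit at their original pixels.

```bash
python3 -c "
from cell import arm
print(arm.sign_off())"
```

```text
the job is handed in; nothing more can be done
None
```

The board is clamped in the holder and the job was handed in at about 26.7 s of the 45 s allowed.

**What I did:**
- I gripped the board by its heat sink and set it on the two rests. Contact force was about 8 N the first time.
- The first placement was about 5 mm off to one side, because my estimate of the holder's sideways position was wrong. It showed up when the tab grip pulled the arm sideways (17 N). I let go of the tab, picked the board up again, centred it and set it down again before moving the jaw.
- I squeezed the tab fully (24.3 mm over both plates) and kept it pressed while sliding the jaw. The slide stalled at about 70.3 mm travel with 14 N of push, plus about 20 N upward on the wrist. Then I let go and backed away.

**Last checks, from the final pictures:**
- The gap between the jaws measures about 70 mm, and the board fills it, lying flat on both rests.
- The tab is back in its fully out position.
- The other things on the bench are where they started, judged by eye in the top picture.
- The gripper is open and clear of everything.

**What disagreed:** the two cameras put the holder's sideways position up to about 8 mm apart. Contact with the tab plates gave a value in between, and I used that.

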